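# Square a model truck's box body in the gluing jig and hold it

### The job

Fit the olive box body of the model truck onto the white floor panel that is clamped in the corner of the squaring jig: plain front end to the end fence, door end pointing away from it, all edges flush with the panel. Bed it down on the panel, press it snugly into the corner so that it bears against both fences at once without forcing it, and finish still gripping it and keeping up that pressure, so that I can run cement along the seam. Leave everything else on the desk where it is.

Things in the scene. Friction and masses are not known exactly. Their poses are not given: they have to be found in the camera images.
- box_body: Loose hollow olive plastic truck box body, 110 long (x) x 56 wide (y) x 60 mm high, walls 3 mm, open below, 56 to 112 g, upright on the mat. Origin: centre of underside, z up. +x: plain front end; -x: door end (white door, red lamps). Dark roof vent 22 x 26 x 3 mm, 30 mm ahead of the middle. Flat sides. Grip across the 56 mm: fingertips over 20 mm above its underside clear the fence tops by 8 mm.
- box_corner (a point): The lower front left corner of the box body, at (+55, +28, 0) mm in the box body's frame, same axes. It belongs in jig_corner.
- jig: Squaring jig, immovable: dark steel plate 180 (x) x 130 (y) x 4 mm on the green cutting mat (mat top 3 mm above the desk). Origin: centre of plate underside, z up. Aluminium fences 10 mm thick, 20 mm high above the plate, along its +x edge (end fence) and +y edge (side fence), square to each other, 4 mm gap in the corner. Three flat magnets, 6 mm high, lie against the panel's -x and -y sides.
- jig_corner (a point): Where the inner faces of the two fences meet, at the level of the floor panel's top (12 mm above the plate's underside, 12 mm below the fence tops); (+80, +55, +12) mm in the jig frame, same axes: +x into the end fence, +y into the side fence. box_corner belongs here, axes parallel, so the middle of the box body's underside goes to (-55, -28, 0) mm from it.
- end_fence: End fence: aluminium bar 10 x 115 x 20 mm on the jig plate, its inner face looks to the jig's -x. Origin: centre of its underside (5 mm behind the inner face). Fixed, rigid. The thin-walled box body should bear on each fence and on the panel with a few newtons, well under 25 N; friction between them is noticeable (coefficient about 0.5 to 0.7).
- side_fence: Side fence: aluminium bar 180 x 10 x 20 mm on the jig plate, its inner face looks to the jig's -y. Origin: centre of its underside (5 mm behind the inner face). Fixed, rigid.
- floor_panel: White floor panel of the truck body, 110 x 56 x 8 mm, held by magnets against both fences on the jig plate; it does not move. Origin: centre of its underside; axes as the jig. Its top is where the box body goes, edge to edge.
- spare_magnet: Spare flat steel magnet 20 x 10 x 6 mm lying loose on the free part of the jig plate. Origin: centre of underside. Leave alone.
- cement: Square glass cement bottle 42 x 42 mm with a round green cap, 68 mm high. Origin: centre of underside. Leave alone.
- cab: Olive driver's cab of the same model, 50 x 56 mm, 54 mm high, with dark windows. Origin: centre of underside. Not the part to fit; leave alone.
- thinner: White round thinner bottle, 62 mm diameter, 135 mm high. Origin: centre of underside. Leave alone.
- paint_jar: Small orange paint jar with white cap, 38 mm diameter, 45 mm high. Origin: centre of underside. Leave alone.
- nippers: Side nippers with blue handles, 132 mm long, lying flat along their x. Origin: at the joint, underside. Leave alone.
- wheel: Black model tyre with olive hub, 33 mm diameter, 14 mm high, lying flat. Origin: centre of underside. Leave alone.
- knife: Hobby knife with aluminium handle, about 130 mm long along its x, 9 mm high, lying flat. Origin: middle of the handle, underside. Leave alone.

How it is judged:
At the end, for the whole second after the job is handed in: Box body on the floor panel, its lower front left corner within 2 mm of the jig corner each way, square and upright within 0.025 rad, at rest, bearing on each fence with 1 to 25 N and on the panel with 0.5 to 25 N, the fingers still holding it (more than 2 N) (x of box_corner in the frame of jig_corner between -0.002 and 0.002 m and y of box_corner in the frame of jig_corner between -0.002 and 0.002 m and z of box_corner in the frame of jig_corner between -0.002 and 0.002 m and angle between the x axis of box_body and the x axis of jig, either way round below 0.025 rad and angle between box_body's own z axis and vertical below 0.025 rad and contact force between box_body and end_fence between 1 and 25 N and contact force between box_body and side_fence between 1 and 25 N and contact force between box_body and floor_panel between 0.5 and 25 N and contact force between the fingers and box_body above 2 N and linear speed of box_body below 0.01 m/s); the arm keeps its last pose, push and grip.
It fails at once if another thing on the desk was moved by more than 15 mm (distance of any of spare_magnet, cement, cab, thinner, paint_jar, nippers, wheel, knife from where it was at the start of the episode above 0.015 m).
It also fails if it takes over 72 s, if anything falls off the work surface, if the arm or the gripper's body presses on something with over 40 N, if the wrist force passes 120 N, or if a joint passes its speed limit or range.

### The arm

A 6-joint arm with a two-finger parallel gripper is mounted at the origin on the work surface. World frame = base frame: x ahead of the robot, y to its left, z up, the work surface at z = 0. Lengths are in m, angles in rad, forces in N, time in s.
With the tool pointing down it reaches from about 0.375 to 0.9 m from the base axis. Payload 3.1 kg.
Tool frame: the origin (TCP) lies midway between the tips of the shut fingers; the grasp point (between the pads) lies robot.grip_depth behind it (robot.grip_depth is the distance from the TCP to the grasp point, in m); z points along the fingers, y is the line along which they close (so a half turn about z gives the same grasp; the last joint's range is limited). The gripper opens to 87 mm and grips with 3 to 60 N. Pads are 19 mm wide; open, the fingers measure 117 mm over their backs; the gripper's body (75 mm by 190 mm) begins 51 mm behind the grasp point.
Start: joints at [1.115, 0.527, 1.433, -0, 1.181, -0.178], TCP at [0.171, 0.601, 0.199] pointing down, gripper open.
Joint ranges: [-3.08, 3.08], [-0.75, 2.2], [0.22, 2.44], [-1.43, 4.57], [0, 2.65], [-2.85, 2.85]. Speed limits (rad/s): [2.79, 2.79, 3.14, 3.14, 3.14, 3.14].

### API

Orientations are given as a unit quaternion [x, y, z, w].
In Python, from rig import robot gives the robot as it stands.
- The arm moves only by the shell command python3 -m creep [OPENING] [FORCE], which reads ROWS from standard input. ROWS is a JSON list of rows, 1 to 20 of them, each an object with the fields trans (a list: dx, dy, dz in normalised numbers (1 is 25 cm)), yaw (a turn about the tool's z in normalised numbers (1 is pi/2 rad)); a field left out counts as zero; each row shifts and turns the commanded pose from where the row before left it, along the tool's axes as they then stand; what a row does not reach is not made up. A row lasts 1/12 s, in which the tool goes at most 0.0417 m and 0.125 rad, less where a joint would pass 70% of its speed; a pose out of reach is approached as far as the arm can. OPENING is the finger opening in m, set as the command begins (- or left out keeps the last). The fingers move at their own pace and stop on an object; FORCE is the grip in N (left out, the last holds). Time passes only in rows, so rows that do not move let the fingers close. It prints the time, the measured TCP pose, the force, the opening and the grip force at its end. A shift or turn number past 1, either way, is cut back to 1. Input that does not fit is refused with a message, and nothing moves.
- robot.get_obs(): the state, without advancing time (a new reading comes with each control period).
- robot.camera(name): name is "scene" or "top" or "wrist"; returns a dict with "img" (480x640x3 uint8, red, green, blue), "fx", "fy", "cx", "cy" (pixels), "xyz" and "attitude" of the camera in the world. Camera axes: x right, y down, z forward; pixel columns grow to the right and rows downward; lengths in m; the calibration is good to about 2 mm. A picture is of the moment at which its call begins. There is no depth.
- robot.hand_in(): hands the job in; it is judged then, once.
The state is a dict: "time": time; "q": joint angles; "joint_velocities": joint speeds; "joint_torque": joint torques, N m; "position": TCP position; "tool_rot": TCP orientation; "ft_force": force on the tool from outside, world axes, zero at the start; "moment": the same for the moment, N m; "grip_width": finger opening in m; "grip_force": force on a finger pad.
Only numpy, scipy, OpenCV 4.12 (cv2) and the standard library are available. Lean on these libraries where they do the work, as an engineer would, in place of code of your own. Each camera call takes 0.05 s, during which the arm holds its last target. There are 200 camera calls.

## Working session

There is one attempt and no reset: what is moved stays moved. The work goes in short steps, Python scripts to look and compute and a shell command to move; the robot and the scene stay as the last step left them, time stands still between calls to the robot, and variables do not carry over. Pictures are saved under pics/ and viewed, at most 10 in all, crops included, and the job is handed in when it is done.

```bash
mkdir -p pics; python3 - <<'E'
from rig import robot
import cv2
for n in("top","scene"):
    c=robot.camera(n); cv2.imwrite(f"pics/{n}0.png",c["img"][:,:,::-1]); print(n,[c[k] for k in("fx","fy","cx","cy","xyz","attitude")])
print(robot.get_obs(),robot.grip_depth)
E
```

```text
top [505.5558059398346, 505.5558059398346, 323.70079670212374, 237.0966679562742, array([ 0.38165879, -0.01044533,  1.20006475]), array([ 0.72635602, -0.67916733,  0.06938102, -0.0795295 ])]
scene [433.26806804394687, 433.26806804394687, 315.1681415004597, 238.6227277017277, array([ 1.054873  , -0.44443673,  0.68763254]), array([ 0.85935549,  0.3394812 , -0.14053244, -0.35568425])]
{'time': 0.1, 'q': array([ 1.11553224e+00,  5.28376553e-01,  1.43375753e+00,  9.01753902e-06,
        1.18137704e+00, -1.78464744e-01]), 'joint_velocities': array([-0.00041399, -0.00297729, -0.00151195,  0.0003227 ,  0.00033419,
        0.00033422]), 'joint_torque': array([ 2.64656956e-04, -4.40985954e+01, -1.77150947e+01,  6.35034358e-02,
        5.34479634e-02, -5.76436469e-05]), 'position': array([0.17043935, 0.60059649, 0.19797275]), 'tool_rot': array([ 1.37959903e-01,  9.90437350e-01, -9.10179930e-04, -3.02847901e-04]), 'ft_force': array([-0.33661089, -0.13338954, -0.26332187]), 'moment': array([-0.01680808,  0.0351282 ,  0.0072152 ]), 'grip_force': 0.0, 'grip_width': 0.08712904123651964} 0.0187
```

View pics/top0.png

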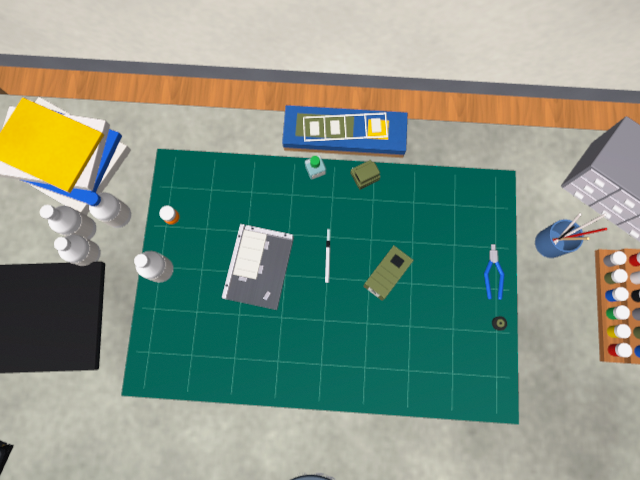

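View pics/scene0.png

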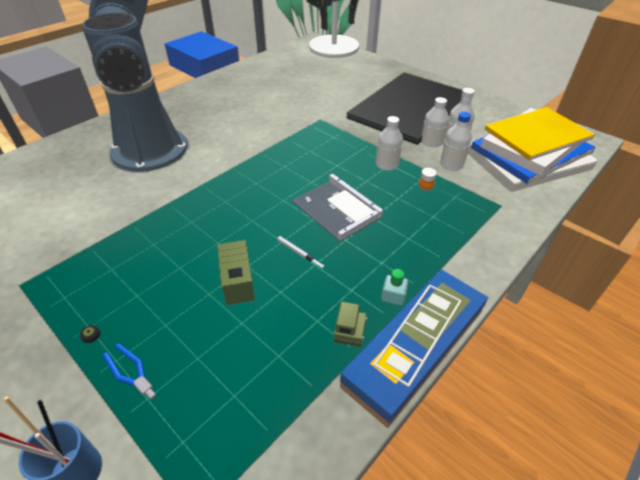

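The top view has world +x up and +y to the left. The jig is near (257,266), with its end fence at the top and side fence on the left. The box is near (388,273) with its vent end up and to the right, and the knife lies between them at about (328,255). I'll enlarge both for corner pixels.

```bash
python3 - <<'E'
import cv2,numpy as np
i=cv2.imread("pics/top0.png")
a=cv2.resize(i[215:315,215:300],None,fx=6,fy=6,interpolation=cv2.INTER_CUBIC)
b=cv2.resize(i[235:310,355:425],None,fx=8,fy=8,interpolation=cv2.INTER_CUBIC)
cv2.imwrite("pics/a.png",a);cv2.imwrite("pics/b.png",b)
E
```

```text
(no output)
```

View pics/a.png

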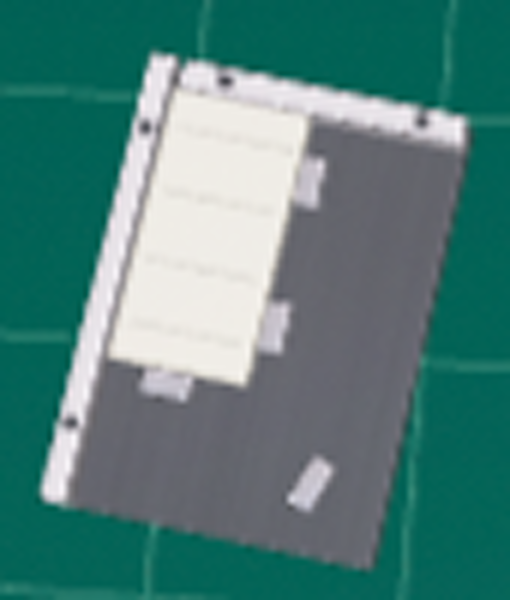

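View pics/b.png

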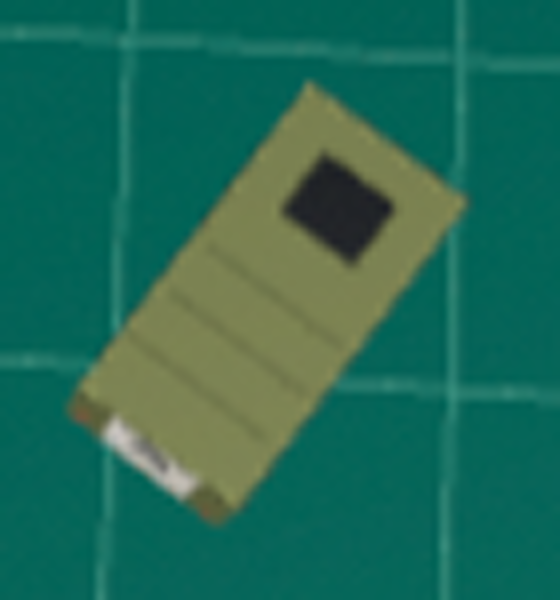

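```bash
cat > h.py <<'E'
import numpy as np
from rig import robot
from scipy.spatial.transform import Rotation as R
def ray(c,uv,z):
    uv=np.atleast_2d(uv); d=np.c_[(uv[:,0]-c["cx"])/c["fx"],(uv[:,1]-c["cy"])/c["fy"],np.ones(len(uv))]
    d=R.from_quat(c["attitude"]).apply(d); return c["xyz"]+d*((z-c["xyz"][2])/d[:,2])[:,None]
def crop(p,s,o): return (np.array(p,float)+.5)/s-.5+np.array(o)
def fit(L,P): # 2D rigid fit local->world
    L=np.array(L);P=np.array(P)[:,:2];a=L-L.mean(0);b=P-P.mean(0)
    t=np.arctan2((a[:,0]*b[:,1]-a[:,1]*b[:,0]).sum(),(a*b).sum());c,s=np.cos(t),np.sin(t)
    M=np.array([[c,-s],[s,c]]);o=P.mean(0)-M@L.mean(0);return t,o,P-(L@M.T+o)
E
python3 - <<'E'
from h import *
c=robot.camera("top")
P=ray(c,crop([(172,92),(310,115),(246,386),(108,358)],6,(215,215)),.015)
t,o,r=fit([(0,0),(0,-.056),(-.11,-.056),(-.11,0)],P); print("panel",t,o,(r*1e3).round(1).tolist())
F=ray(c,crop([(150,52),(42,500),(470,117)],6,(215,215)),.027)
t,o,r=fit([(.01,.01),(-.17,.01),(.01,-.12)],F); print("fence",t,o,(r*1e3).round(1).tolist())
B=ray(c,crop([(310,80),(468,203),(238,508),(82,386)],8,(355,235)),.063)
t,o,r=fit([(.055,.028),(.055,-.028),(-.055,-.028),(-.055,.028)],B); print("box",t,o,(r*1e3).round(1).tolist())
q=robot.get_obs();print(R.from_quat(q["tool_rot"]).as_matrix().round(3))
E
```

```text
panel -0.13023470586497962 [0.64010815 0.20973088] [[-0.5, 0.1], [1.0, -0.5], [-0.3, 0.3], [-0.2, 0.1]]
fence -0.13156898868619296 [0.64061525 0.20916583] [[0.8, 0.2], [-0.7, 0.0], [-0.1, -0.3]]
box -0.5930335387117328 [ 0.55554227 -0.13854657] [[0.8, 0.1], [-0.5, 0.3], [-0.2, 0.4], [-0.1, -0.8]]
[[-0.962  0.273 -0.001]
 [ 0.273  0.962 -0.001]
 [ 0.    -0.002 -1.   ]]
```

Measured positions are consistent, with residuals under 1 mm:
- **Jig corner:** (0.640, 0.2095), yaw -0.131.
- **Box centre:** (0.5555, -0.1385), yaw -0.593.

Next I turn +0.316 and go above the box.

Careful with the scale: shifts go in shares of 25 cm and turns go in shares of pi/2 rad. That gives: 0.106 rad / 1.5708 = 0.0675.

```bash
echo '[{"yaw":0.0668}, {"yaw":0.0668}, {"yaw":0.0675}]' | python3 -m creep 0.087 && echo '[{"trans":[-0.146, -0.0796, 0]}, {"trans":[-0.146, -0.0796, 0]}, {"trans":[-0.146, -0.0796, 0]}, {"trans":[-0.146, -0.0796, 0]}, {"trans":[-0.146, -0.0796, 0]}, {"trans":[-0.146, -0.0796, 0]}, {"trans":[-0.146, -0.0796, 0]}, {"trans":[-0.146, -0.0796, 0]}, {"trans":[-0.146, -0.0796, 0]}, {"trans":[-0.146, -0.0796, 0]}, {"trans":[-0.146, -0.0796, 0]}, {"trans":[-0.146, -0.0796, 0]}, {"trans":[-0.146, -0.0796, 0]}, {"trans":[-0.146, -0.0796, 0]}, {"trans":[-0.146, -0.0796, 0]}, {"trans":[-0.146, -0.0796, 0]}, {"trans":[-0.146, -0.0796, 0]}, {"trans":[-0.146, -0.0796, 0]}, {"trans":[-0.146, -0.0796, 0]}]' | python3 -m creep
echo '[{"trans":[-0.146, -0.0796, 0]}, {}, {}]' | python3 -m creep
cat >> h.py <<'E'
def to(x,y,z,a):
    s=robot.get_obs();M=R.from_quat(s["tool_rot"]).as_matrix()
    print("t",s["time"].__round__(2),"pos",s["position"].round(4),"yaw",np.arctan2(M[1,0],M[0,0]).round(4),"tilt",M[:2,2].round(4),"F",s["ft_force"].round(2),"grip",s["grip_width"].__round__(4),s["grip_force"].__round__(1))
    print("tool delta",(M.T@(np.array([x,y,z])-s["position"])).round(4),"turn",((np.arctan2(M[1,0],M[0,0])-a+np.pi)%(2*np.pi)-np.pi).round(4))
E
python3 -c "
from h import *;to(.5555,-.1385,.027,2.549)"
```

```text
time: 0.4
position: [0.1706, 0.6009, 0.1984]
tool_rot: [0.295, 0.956, -0.001, -0.0]
ft_force: [0.5, 0.0, -0.1]
grip_width: 0.0871
grip_force: 0.0
time: 1.98
position: [0.535, -0.1019, 0.1987]
tool_rot: [0.292, 0.956, 0.0, -0.0]
ft_force: [0.7, -0.0, 0.4]
grip_width: 0.087
grip_force: 0.0
time: 2.23
position: [0.5545, -0.139, 0.1982]
tool_rot: [0.294, 0.956, 0.0, -0.0]
ft_force: [-0.6, 1.1, -0.9]
grip_width: 0.0869
grip_force: 0.0
t 2.23 pos [ 0.5545 -0.139   0.1982] yaw 2.5452 tilt [-0.      0.0001] F [-0.6   1.08 -0.87] grip 0.0869 0.0
tool delta [-0.0006  0.0009  0.1712] turn -0.0038
```

```bash
echo '[{"trans":[0, 0.004, 0.12]}, {"trans":[0, 0, 0.12]}, {"trans":[0, 0, 0.12]}, {"trans":[0, 0, 0.12]}, {"trans":[0, 0, 0.1]}, {"trans":[0, 0, 0.064]}, {"trans":[0, 0, 0.04]}, {}, {}]' | python3 -m creep && echo '[{}, {}, {}, {}, {}, {}, {}, {}, {}, {}]' | python3 -m creep 0.05 25
python3 -c "
from h import *;to(.5555,-.1385,.027,2.549)"
```

```text
time: 2.98
position: [0.554, -0.135, 0.028]
tool_rot: [0.292, 0.957, 0.0, -0.0]
ft_force: [-0.3, -0.2, 0.4]
grip_width: 0.0875
grip_force: 0.0
time: 3.82
position: [0.5545, -0.1361, 0.0283]
tool_rot: [0.292, 0.956, -0.0, 0.0]
ft_force: [-1.8, -0.6, 4.8]
grip_width: 0.0557
grip_force: 25.0
t 3.82 pos [ 0.5545 -0.1361  0.0283] yaw 2.5489 tilt [ 0.0004 -0.0004] F [-1.77 -0.58  4.77] grip 0.0557 25.0
tool delta [-0.0021 -0.0014  0.0013] turn -0.0001
```

In the tool's units: -0.03 m / 0.25 = -0.12, -0.02 m / 0.25 = -0.08, -0.1155 rad / 1.5708 = -0.0735.

```bash
echo '[{"trans":[0, 0, -0.04]}, {"trans":[0, 0, -0.08]}, {"trans":[0, 0, -0.12]}, {"trans":[0, 0, -0.12]}, {"yaw":-0.0735}, {"yaw":-0.0735}, {"yaw":-0.0735}, {"yaw":-0.0735}, {}, {}]' | python3 -m creep
python3 -c "
from h import *
j=np.array([.6403,.2095]);M=np.array([[.9914,.1306],[-.1306,.9914]]);p=j+M@np.array([-.055-.0021-.006,-.028-.006]);print(p)
to(*p,.118,np.pi-.131)"
```

```text
time: 4.65
position: [0.5542, -0.1356, 0.1178]
tool_rot: [0.067, 0.998, 0.0, -0.0]
ft_force: [0.1, -0.1, -0.4]
grip_width: 0.0557
grip_force: 25.0
[0.57330226 0.18403326]
t 4.65 pos [ 0.5542 -0.1356  0.1178] yaw 3.0078 tilt [-0.0004  0.0004] F [ 0.12 -0.07 -0.38] grip 0.0557 25.0
tool delta [ 0.0237  0.3194 -0.    ] turn -0.0028
```

In the tool's units: 0.032 m / 0.25 = 0.128, 0.03 m / 0.25 = 0.12, -0.003 rad / 1.5708 = -0.0019.

```bash
echo '[{"trans":[0.0048, 0.064, 0]}, {"trans":[0.0096, 0.128, 0]}, {"trans":[0.0096, 0.128, 0]}, {"trans":[0.0096, 0.128, 0]}, {"trans":[0.0096, 0.128, 0]}, {"trans":[0.0096, 0.128, 0]}, {"trans":[0.0096, 0.128, 0]}, {"trans":[0.0096, 0.128, 0]}, {"trans":[0.0096, 0.128, 0]}, {"trans":[0.0096, 0.128, 0]}, {"trans":[0.0048, 0.06, 0]}, {"trans":[0, 0, 0.12]}, {"trans":[0, 0, 0.1]}, {"trans":[0, 0, 0.04]}, {"yaw":-0.0019}, {}, {}]' | python3 -m creep
python3 - <<'E'
from h import *
import cv2
to(.5733,.184,.053,np.pi-.131)
c=robot.camera("top");w=robot.camera("wrist")
cv2.imwrite("pics/t1.png",cv2.resize(c["img"][205:315,200:320,::-1],None,fx=5,fy=5,interpolation=2))
cv2.imwrite("pics/w1.png",w["img"][:,:,::-1])
E
```

```text
time: 6.07
position: [0.5734, 0.1833, 0.0539]
tool_rot: [0.064, 0.998, 0.0, 0.001]
ft_force: [0.5, 0.2, -0.1]
grip_width: 0.0557
grip_force: 25.0
t 6.07 pos [0.5734 0.1833 0.0539] yaw 3.0125 tilt [0.0021 0.0003] F [ 0.46  0.2  -0.08] grip 0.0557 25.0
tool delta [0.0001 0.0007 0.0009] turn 0.0019
```

View pics/w1.png

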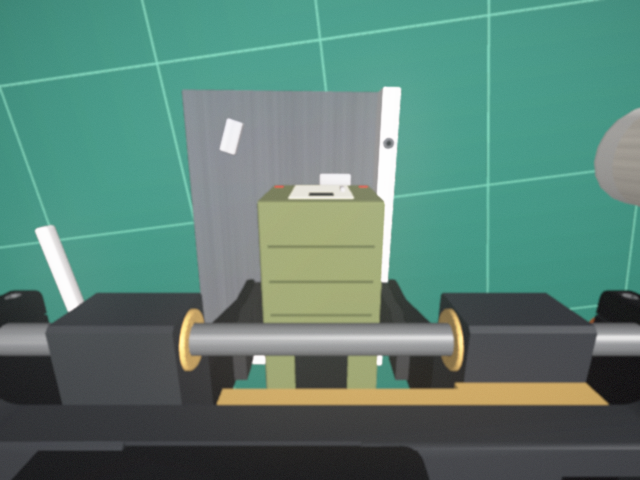

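View pics/t1.png

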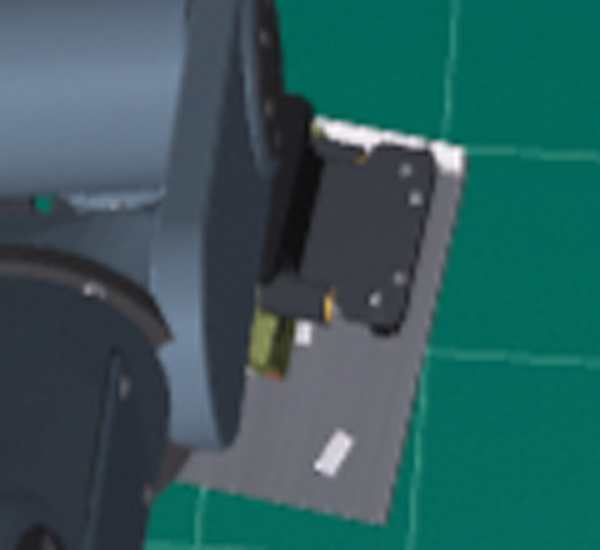

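The wrist view shows the box level, centred in the fingers, its edges parallel to the side fence (right, x≈385) and door end away from the end fence. Now I lower it to the panel, 6 mm off both fences.

In the tool's units: 0.006 m / 0.25 = 0.024, 0.005 m / 0.25 = 0.02, 0.002 rad / 1.5708 = 0.0013.

```bash
echo '[{"trans":[0, 0, 0.024], "yaw":0.0013}, {"trans":[0, 0, 0.02]}, {}, {"trans":[0, 0, 0.004]}, {"trans":[0, 0, 0.004]}, {}, {}, {}]' | python3 -m creep; python3 -c "
from h import *;to(.5733,.184,.040,np.pi-.131)"; echo '[{"trans":[0, 0, 0.004]}, {}, {}]' | python3 -m creep;echo '[{"trans":[0, 0, 0.004]}, {}, {}]' | python3 -m creep; python3 -c "
from h import *;to(.5733,.184,.040,np.pi-.131)"
```

```text
time: 6.83
position: [0.5721, 0.1834, 0.0403]
tool_rot: [0.065, 0.998, -0.0, -0.0]
ft_force: [-1.2, -1.0, 4.0]
grip_width: 0.0558
grip_force: 25.0
t 6.83 pos [0.5721 0.1834 0.0403] yaw 3.0119 tilt [-0.     -0.0001] F [-1.23 -1.03  3.99] grip 0.0558 25.0
tool delta [-0.0011  0.0007  0.0003] turn 0.0013
time: 7.08
position: [0.5721, 0.1835, 0.0402]
tool_rot: [0.065, 0.998, -0.0, 0.0]
ft_force: [-3.6, -1.8, 10.7]
grip_width: 0.0561
grip_force: 25.0
time: 7.33
position: [0.5722, 0.1834, 0.0402]
tool_rot: [0.065, 0.998, -0.0, 0.0]
ft_force: [-4.2, -1.7, 15.5]
grip_width: 0.0558
grip_force: 25.0
t 7.33 pos [0.5722 0.1834 0.0402] yaw 3.0119 tilt [ 0.0005 -0.0001] F [-4.18 -1.73 15.55] grip 0.0558 25.0
tool delta [-0.0011  0.0007  0.0002] turn 0.0013
```

Contact at z=0.0402, as expected, with a stiffness of about 5 N/mm. I ease off 2 mm, then slide into the side fence (+tool y).

In the tool's units: -0.002 m / 0.25 = -0.008, 0.001 m / 0.25 = 0.004.

```bash
echo '[{"trans":[0, 0, -0.008]}, {"trans":[0, 0.004, 0]}, {"trans":[0, 0.004, 0]}, {"trans":[0, 0.004, 0]}, {"trans":[0, 0.004, 0]}, {}, {}]' | python3 -m creep; for i in 1; do echo '[{"trans":[0, 0.004, 0]}, {}, {}]' | python3 -m creep; echo '[{"trans":[0, 0.004, 0]}, {}, {}]' | python3 -m creep; echo '[{"trans":[0, 0.004, 0]}, {}, {}]' | python3 -m creep; done; python3 -c "
from h import *;to(.5733,.184,.040,np.pi-.131)"
```

```text
time: 7.92
position: [0.5734, 0.1867, 0.0403]
tool_rot: [0.065, 0.998, -0.001, 0.001]
ft_force: [-1.1, -3.2, 5.9]
grip_width: 0.0558
grip_force: 25.0
time: 8.17
position: [0.5736, 0.1876, 0.0403]
tool_rot: [0.065, 0.998, -0.001, 0.001]
ft_force: [-1.2, -2.3, 5.6]
grip_width: 0.0557
grip_force: 25.0
time: 8.42
position: [0.5737, 0.1881, 0.0403]
tool_rot: [0.065, 0.998, -0.001, 0.0]
ft_force: [-1.2, -5.1, 7.5]
grip_width: 0.0556
grip_force: 25.0
time: 8.67
position: [0.5737, 0.1882, 0.0404]
tool_rot: [0.064, 0.998, -0.002, 0.0]
ft_force: [-1.2, -6.5, 7.7]
grip_width: 0.0559
grip_force: 25.0
t 8.67 pos [0.5737 0.1882 0.0404] yaw 3.0127 tilt [ 0.0003 -0.0036] F [-1.23 -6.49  7.73] grip 0.0559 25.0
tool delta [-0.0002 -0.0042  0.0004] turn 0.0021
```

Side fence contact (Fy -6.5 N, no more travel, yaw kept). Next the end fence (-tool x).

In the tool's units: -0.001 m / 0.25 = -0.004.

```bash
echo '[{"trans":[-0.004, 0, 0]}, {"trans":[-0.004, 0, 0]}, {"trans":[-0.004, 0, 0]}, {"trans":[-0.004, 0, 0]}, {"trans":[-0.004, 0, 0]}, {}, {}]' | python3 -m creep; echo '[{"trans":[-0.004, 0, 0]}, {}, {}]' | python3 -m creep; echo '[{"trans":[-0.004, 0, 0]}, {}, {}]' | python3 -m creep; python3 -c "
from h import *;to(.580,.189,.040,np.pi-.131)"
```

```text
time: 9.25
position: [0.5735, 0.1882, 0.0404]
tool_rot: [0.065, 0.998, -0.002, -0.005]
ft_force: [-8.5, -5.0, 14.2]
grip_width: 0.0559
grip_force: 25.0
time: 9.5
position: [0.5735, 0.1882, 0.0403]
tool_rot: [0.065, 0.998, -0.002, -0.006]
ft_force: [-10.1, -4.6, 16.5]
grip_width: 0.0557
grip_force: 25.0
time: 9.75
position: [0.5736, 0.1881, 0.0403]
tool_rot: [0.065, 0.998, -0.002, -0.007]
ft_force: [-11.8, -5.5, 16.6]
grip_width: 0.0555
grip_force: 25.0
t 9.75 pos [0.5736 0.1881 0.0403] yaw 3.0123 tilt [-0.0135 -0.0031] F [-11.85  -5.47  16.58] grip 0.0555 25.0
tool delta [-0.0063  0.0017  0.0002] turn 0.0017
```

No x travel (0.5736; about 6 mm was expected), tilt growing and Fz up to 16 N. It is sticking under too much downward load. I back x off, relieve z and y, and retry.

In the tool's units: 0.004 m / 0.25 = 0.016, 0.003 m / 0.25 = 0.012.

```bash
echo '[{"trans":[0.012, 0, 0]}, {"trans":[0.016, 0, 0]}, {"trans":[0, -0.004, -0.002]}, {"trans":[0, -0.004, 0]}, {}, {}]' | python3 -m creep; python3 -c "
from h import *;to(.580,.189,.040,np.pi-.131)";echo '[{"trans":[0, 0, -0.004]}, {}, {}]' | python3 -m creep; echo '[{"trans":[-0.004, 0, 0]}, {"trans":[-0.004, 0, 0]}, {}, {}]' | python3 -m creep; python3 -c "
from h import *;to(.580,.189,.040,np.pi-.131)"
```

```text
time: 10.25
position: [0.5735, 0.1881, 0.0403]
tool_rot: [0.065, 0.998, -0.0, 0.0]
ft_force: [1.4, -3.0, 2.1]
grip_width: 0.0554
grip_force: 25.0
t 10.25 pos [0.5735 0.1881 0.0403] yaw 3.0117 tilt [ 0.0008 -0.0005] F [ 1.36 -2.99  2.12] grip 0.0554 25.0
tool delta [-0.0063  0.0017  0.0003] turn 0.0011
time: 10.5
position: [0.5727, 0.1882, 0.0408]
tool_rot: [0.065, 0.998, -0.0, -0.0]
ft_force: [1.1, -4.1, -1.5]
grip_width: 0.056
grip_force: 25.0
time: 10.83
position: [0.5734, 0.1881, 0.0409]
tool_rot: [0.065, 0.998, -0.0, -0.002]
ft_force: [-2.4, -2.5, -0.7]
grip_width: 0.0553
grip_force: 25.0
t 10.83 pos [0.5734 0.1881 0.0409] yaw 3.012 tilt [-0.0031 -0.0004] F [-2.36 -2.48 -0.71] grip 0.0553 25.0
tool delta [-0.0064  0.0017  0.0009] turn 0.0014
```

The stop at x=0.5735 persists with no down-load, so it is a real contact. I'll check with the wrist camera where the box's rear end actually is.

```bash
python3 - <<'E'
from h import *
import cv2
w=robot.camera("wrist");s=robot.camera("scene")
cv2.imwrite("pics/w2.png",cv2.resize(w["img"][80:300,170:430,::-1],None,fx=3,fy=2.7,interpolation=2) if 0 else cv2.resize(w["img"][80:280,170:430,::-1],None,fx=3,fy=3,interpolation=2))
cv2.imwrite("pics/s2.png",cv2.resize(s["img"][150:260,270:410,::-1],None,fx=5,fy=5,interpolation=2))
np.save("wcal.npy",{k:w[k] for k in w if k!="img"},allow_pickle=True)
np.save("scal.npy",{k:s[k] for k in s if k!="img"},allow_pickle=True)
E
```

```text
(no output)
```

View pics/w2.png

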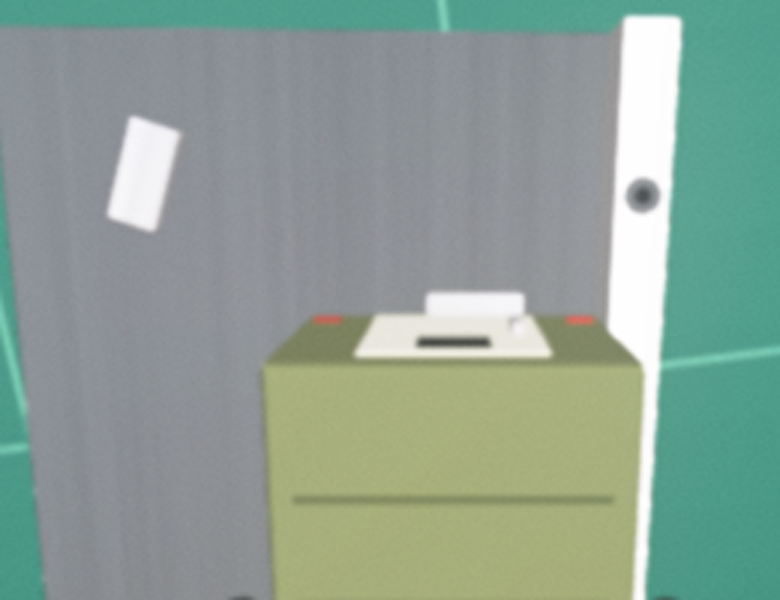

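View pics/s2.png

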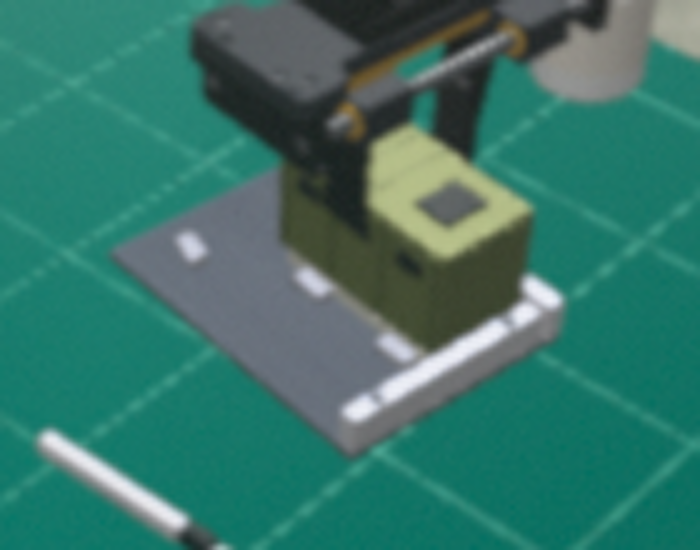

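```bash
python3 - <<'E'
from h import *
w=np.load("wcal.npy",allow_pickle=True).item();s=np.load("scal.npy",allow_pickle=True).item()
M=np.array([[.9914,.1306],[-.1306,.9914]])
def L(P): return ((P[:,:2]-[.6403,.2095])@M*1e3).round(1).tolist()
W=lambda p,z:L(ray(w,crop(p,3,(170,80)),z))
print("roof rear (want -110,-56/-110,0)",W([(264,365),(642,365)],.0755))
print("bottom rear",W([(312,316),(602,316)],.0155))
print("magnet far edge z.013 (~-120)",W([(427,293),(525,293)],.013))
print("side fence rear end, inner/outer (-170,0/10)",W([(622,17),(681,17)],.027))
S=lambda p,z:L(ray(s,crop(p,5,(270,150)),z))
print("scene roof front R,L (want 0,-56 / 0,0)",S([(440,260),(532,208)],.0755))
print("scene end fence outer right top (10,-120)",S([(348,420)],.027),"corner outer",S([(560,297)],.027))
E
```

```text
roof rear (want -110,-56/-110,0) [[-114.3, -58.0], [-114.4, -3.1]]
bottom rear [[-114.2, -58.7], [-114.3, -0.8]]
magnet far edge z.013 (~-120) [[-118.5, -35.8], [-118.6, -16.1]]
side fence rear end, inner/outer (-170,0/10) [[-167.8, -1.0], [-167.8, 9.4]]
scene roof front R,L (want 0,-56 / 0,0) [[-5.7, -62.1], [-5.8, -5.4]]
scene end fence outer right top (10,-120) [[7.6, -125.2]] corner outer [[9.0, 4.7]]
```

Measured against the jig in the same images, the box really is about 5 mm short of the end fence, so it was stuck by friction. I free it from the panel and side fence, then bring it to the end fence just clear of the panel.

In the tool's units: -0.001 m / 0.25 = -0.004, -0.0005 m / 0.25 = -0.002.

```bash
echo '[{"trans":[0, -0.004, -0.002]}, {"trans":[0, -0.004, 0]}, {}, {}]' | python3 -m creep; echo '[{"trans":[-0.004, 0, 0]}, {"trans":[-0.004, 0, 0]}, {"trans":[-0.004, 0, 0]}, {}, {}]' | python3 -m creep; python3 -c "
from h import *;to(.580,.189,.040,np.pi-.131)"; echo '[{"trans":[-0.004, 0, 0]}, {}, {}]' | python3 -m creep;echo '[{"trans":[-0.004, 0, 0]}, {}, {}]' | python3 -m creep; python3 -c "
from h import *;to(.580,.189,.040,np.pi-.131)"
```

```text
time: 11.27
position: [0.5756, 0.1867, 0.0422]
tool_rot: [0.065, 0.998, 0.001, 0.001]
ft_force: [1.1, 0.3, -1.6]
grip_width: 0.0557
grip_force: 25.0
time: 11.68
position: [0.5777, 0.1859, 0.0418]
tool_rot: [0.065, 0.998, 0.0, 0.0]
ft_force: [-0.6, -0.1, -1.2]
grip_width: 0.0556
grip_force: 25.0
t 11.68 pos [0.5777 0.1859 0.0418] yaw 3.0118 tilt [0.0002 0.0001] F [-0.59 -0.08 -1.24] grip 0.0556 25.0
tool delta [-0.0018  0.0034  0.0018] turn 0.0012
time: 11.93
position: [0.5786, 0.1857, 0.0419]
tool_rot: [0.065, 0.998, 0.0, 0.0]
ft_force: [0.3, 0.7, -1.5]
grip_width: 0.0556
grip_force: 25.0
time: 12.18
position: [0.5793, 0.1856, 0.0418]
tool_rot: [0.065, 0.998, -0.0, -0.0]
ft_force: [-1.1, 0.4, -0.8]
grip_width: 0.0557
grip_force: 25.0
t 12.18 pos [0.5793 0.1856 0.0418] yaw 3.0118 tilt [-0.0006 -0.    ] F [-1.11  0.4  -0.84] grip 0.0557 25.0
tool delta [-0.0002  0.0035  0.0018] turn 0.0012
```

In the tool's units: -0.001 m / 0.25 = -0.004.

```bash
echo '[{"trans":[-0.004, 0, 0]}, {}, {}]' | python3 -m creep;echo '[{"trans":[-0.004, 0, 0]}, {}, {}]' | python3 -m creep;  python3 -c "
from h import *;to(.580,.189,.040,np.pi-.131)"
```

```text
time: 12.43
position: [0.5795, 0.1855, 0.0416]
tool_rot: [0.065, 0.998, -0.0, -0.001]
ft_force: [-2.3, 0.4, 0.1]
grip_width: 0.0556
grip_force: 25.0
time: 12.68
position: [0.5797, 0.1855, 0.0416]
tool_rot: [0.065, 0.998, -0.0, -0.002]
ft_force: [-4.8, 1.2, 1.3]
grip_width: 0.056
grip_force: 25.0
t 12.68 pos [0.5797 0.1855 0.0416] yaw 3.0116 tilt [-0.0037  0.0001] F [-4.8   1.22  1.34] grip 0.056 25.0
tool delta [0.0002 0.0035 0.0016] turn 0.001
```

End fence contact at x≈0.5796, as predicted. Now the side fence.

In the tool's units: 0.001 m / 0.25 = 0.004.

```bash
echo '[{"trans":[0, 0.004, 0]}, {"trans":[0, 0.004, 0]}, {"trans":[0, 0.004, 0]}, {}, {}]' | python3 -m creep;echo '[{"trans":[0, 0.004, 0]}, {}, {}]' | python3 -m creep;echo '[{"trans":[0, 0.004, 0]}, {}, {}]' | python3 -m creep;  python3 -c "
from h import *;to(.580,.189,.040,np.pi-.131)"
```

```text
time: 13.1
position: [0.5802, 0.1872, 0.0412]
tool_rot: [0.065, 0.998, -0.001, -0.002]
ft_force: [-5.7, -3.5, 0.2]
grip_width: 0.0557
grip_force: 25.0
time: 13.35
position: [0.5802, 0.1874, 0.0412]
tool_rot: [0.065, 0.998, -0.002, -0.002]
ft_force: [-4.8, -5.0, 0.3]
grip_width: 0.0559
grip_force: 25.0
time: 13.6
position: [0.5802, 0.1875, 0.0412]
tool_rot: [0.065, 0.998, -0.002, -0.002]
ft_force: [-4.3, -7.9, 1.6]
grip_width: 0.0558
grip_force: 25.0
t 13.6 pos [0.5802 0.1875 0.0412] yaw 3.012 tilt [-0.005  -0.0045] F [-4.29 -7.93  1.61] grip 0.0558 25.0
tool delta [0.0003 0.0015 0.0012] turn 0.0014
```

Both fences touch (y=0.1874 agrees with the fence line seen earlier). Now press down onto the panel.

In the tool's units: 0.001 m / 0.25 = 0.004.

```bash
echo '[{"trans":[0, 0, 0.004]}, {"trans":[0, 0, 0.004]}, {}, {}]' | python3 -m creep;echo '[{"trans":[0, 0, 0.004]}, {}, {}]' | python3 -m creep;  python3 -c "
from h import *;to(.580,.1875,.0402,np.pi-.131)"
```

```text
time: 13.93
position: [0.5797, 0.1875, 0.0404]
tool_rot: [0.065, 0.998, -0.002, -0.003]
ft_force: [-8.9, -8.5, 8.0]
grip_width: 0.0555
grip_force: 25.0
time: 14.18
position: [0.5796, 0.1875, 0.0403]
tool_rot: [0.065, 0.998, -0.002, -0.003]
ft_force: [-9.7, -7.8, 12.9]
grip_width: 0.0555
grip_force: 25.0
t 14.18 pos [0.5796 0.1875 0.0403] yaw 3.0117 tilt [-0.0055 -0.0044] F [-9.67 -7.82 12.86] grip 0.0555 25.0
tool delta [-0.0004  0.      0.0001] turn 0.0011
```

Bedded at z=0.0403. A small extra push into both fences for margin, then settle and check.

In the tool's units: -0.0005 m / 0.25 = -0.002.

```bash
echo '[{"trans":[-0.002, 0.002, 0]}, {"trans":[-0.002, 0.002, 0]}, {}, {}, {}, {}, {}, {}, {}, {}, {}, {}]' | python3 -m creep;  python3 - <<'E'
from h import *
import cv2
to(.580,.1875,.0402,np.pi-.131)
w=robot.camera("wrist");np.save("wcal.npy",{k:w[k] for k in w if k!="img"},allow_pickle=True)
cv2.imwrite("pics/w3.png",cv2.resize(w["img"][80:280,170:430,::-1],None,fx=3,fy=3,interpolation=2))
s=robot.camera("scene")
cv2.imwrite("pics/s3.png",cv2.resize(s["img"][150:260,270:410,::-1],None,fx=5,fy=5,interpolation=2))
E
```

```text
time: 15.18
position: [0.5796, 0.1876, 0.0404]
tool_rot: [0.065, 0.998, -0.003, -0.004]
ft_force: [-11.9, -10.6, 14.8]
grip_width: 0.0557
grip_force: 25.0
t 15.18 pos [0.5796 0.1876 0.0404] yaw 3.0119 tilt [-0.0079 -0.0057] F [-11.88 -10.55  14.82] grip 0.0557 25.0
tool delta [-0.0004 -0.0001  0.0002] turn 0.0013
```

View pics/w3.png

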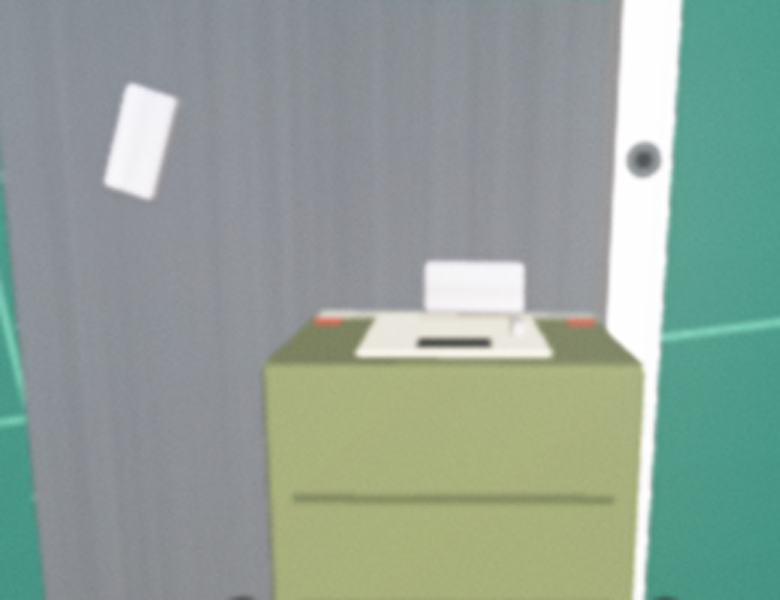

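View pics/s3.png

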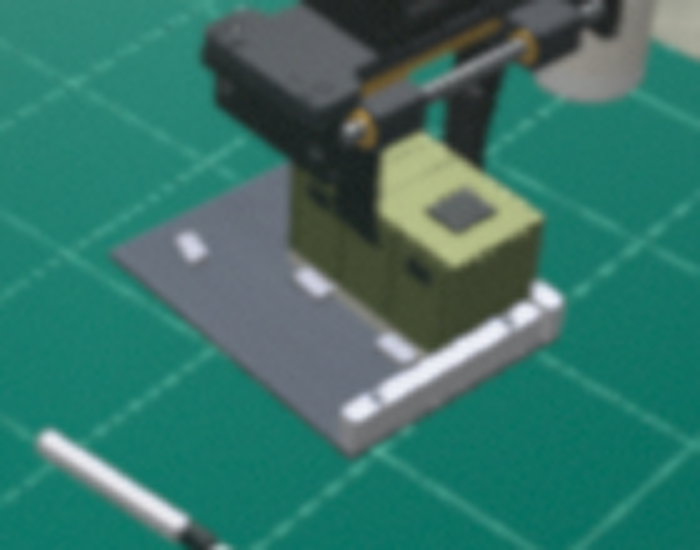

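The wrist view now shows the whole spare-side magnet (rows 262–312). The panel's rear face is a thin strip (rows 312–318) directly under the door end, so the box is flush. The scene view shows the box against the end fence and parallel to it. Forces are about 10–12 N into each fence and 15 N down, and steady, so I hand in.

```bash
python3 -c "
from h import *;to(.580,.1875,.0402,np.pi-.131);print(robot.hand_in())"
```

```text
t 15.28 pos [0.5796 0.1876 0.0404] yaw 3.0119 tilt [-0.0079 -0.0057] F [-12.46 -10.12  16.26] grip 0.0553 25.0
tool delta [-0.0004 -0.      0.0002] turn 0.0013
the job is handed in; nothing more can be done
None
```

I handed the job in at 15.3 s with the box body bedded flush on the floor panel, pressed into both fences at about 11–12 N each and down at about 16 N (wrist sensor readings, so the true bearing on each surface is lower by any friction), and still gripped at 25 N; no verdict was returned.

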